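# Find the stamped crate and push it to the dispatch line

## Task

One of the two empty crates has a green release stamp underneath. With the fingertips only, gripping and lifting nothing, tip both crates over towards the robot and let each down gently, without a bang, so that it lies on its near side where it stood and shows its underside. Then push the stamped one gently over the table, lying as it is, until its leading end is on the yellow tape of the dispatch line and square to it; leave the other lying where it is and everything else alone.

Things in the scene. Friction and masses are not known exactly. Their poses are not given: they have to be found in the camera images.
- crate_1: one of two look-alike empty open-topped crates, either on the left (y > 0) or the right (y < 0): grey lattice walls 4 thick, 120 deep (its x) x 180 wide (its y) x 140 tall, floor 14 above the table, about 0.3 to 0.6 kg, on four rubber feet of 8 radius; centre of mass 43 above the underside. Origin: centre of the underside; x points away from the robot at first, yaw within 12 degrees, z up
- crate_2: the other crate, alike in all. Pulling the near wall's inside, 20 to 30 below the rim, towards the robot (1 to 4 N) and following it round rocks a crate up about its near feet without sliding; past about 53 degrees it topples by itself onto its near wall (fingers left in its mouth catch the far rim and can let it down) and lies still, 120 tall. Lying, it slides when pushed low on an end wall (1.5 to 5 N)
- stamp (a point): centre of the green round ink stamp, a ring with a solid middle, 86 mm across, in the middle of the underside of one of the two crates (5 mm above that crate's origin, along its z). In a picture it shows once that crate lies on its near side; the other crate's underside is bare grey.
- dispatch_line: the dispatch line: a straight strip of yellow marking tape stuck flat on the table between the two crates, 280 long (its x, roughly away from the robot) x 50 wide (its y), no height to speak of. Origin at its centre.
- crate_1_near_left_foot (a point): centre of the underside of crate_1's near left rubber foot (near: the side nearest to the robot; left: as the robot sees it); at -50 mm in the crate's x, +80 mm in its y; height 0 standing, 10 mm when the crate lies on its near side
- crate_1_near_right_foot (a point): centre of the underside of crate_1's near right rubber foot (near: the side nearest to the robot; right: as the robot sees it); at -50 mm in the crate's x, -80 mm in its y; height 0 standing, 10 mm when the crate lies on its near side
- crate_1_far_left_foot (a point): centre of the underside of crate_1's far left rubber foot (far: the side farthest from the robot; left: as the robot sees it); at +50 mm in the crate's x, +80 mm in its y; height 0 standing, 110 mm when the crate lies on its near side
- crate_1_far_right_foot (a point): centre of the underside of crate_1's far right rubber foot (far: the side farthest from the robot; right: as the robot sees it); at +50 mm in the crate's x, -80 mm in its y; height 0 standing, 110 mm when the crate lies on its near side
- crate_2_near_left_foot (a point): centre of the underside of crate_2's near left rubber foot (near: the side nearest to the robot; left: as the robot sees it); at -50 mm in the crate's x, +80 mm in its y; height 0 standing, 10 mm when the crate lies on its near side
- crate_2_near_right_foot (a point): centre of the underside of crate_2's near right rubber foot (near: the side nearest to the robot; right: as the robot sees it); at -50 mm in the crate's x, -80 mm in its y; height 0 standing, 10 mm when the crate lies on its near side
- crate_2_far_left_foot (a point): centre of the underside of crate_2's far left rubber foot (far: the side farthest from the robot; left: as the robot sees it); at +50 mm in the crate's x, +80 mm in its y; height 0 standing, 110 mm when the crate lies on its near side
- crate_2_far_right_foot (a point): centre of the underside of crate_2's far right rubber foot (far: the side farthest from the robot; right: as the robot sees it); at +50 mm in the crate's x, -80 mm in its y; height 0 standing, 110 mm when the crate lies on its near side
- jar_1: squat lidded glass jar of grain, 66 dia x 100 tall, standing just past the far end of the dispatch line; origin at the centre of its underside
- jar_2: squat lidded glass jar of dark soil, 66 dia x 100 tall, standing past the far end of the dispatch line; origin at the centre of its underside
- jar_3: squat lidded glass jar of grain, 66 dia x 100 tall, standing off to the robot's left; origin at the centre of its underside
- media_bottle: glass bottle with orange cap, 72 dia x 150 tall, standing past the far end of the dispatch line; origin at the centre of its underside
- squeeze_bottle: cream-coloured squeeze bottle with a nozzle, 54 dia x 165 tall, standing off to the robot's right; origin at the centre of its underside
- tape_roll: roll of brown packing tape lying flat, 100 dia x 48 tall, to the outer side of the right-hand crate; origin at the centre of its underside
- scoop: steel spoon scoop 190 long lying flat beyond the left-hand crate; origin at its middle
There are look-alikes about, which are no part of the job. What is shaped like the crate_2 but blue is not meant.

How it is judged:
On the way:
1. both crates lie still on their near sides, undersides facing away from the robot, their near feet within 60 mm of where they stood (angle between crate_1's own z axis and vertical between 1.45 and 1.7 rad and height (world z) of each of crate_1_far_left_foot, crate_1_far_right_foot, crate_2_far_left_foot, crate_2_far_right_foot above 0.095 m and height (world z) of each of crate_1_near_left_foot, crate_1_near_right_foot, crate_2_near_left_foot, crate_2_near_right_foot below 0.02 m and angle between crate_2's own z axis and vertical between 1.45 and 1.7 rad and linear speed of each of crate_1, crate_2 below 0.02 m/s and distance of each of crate_1_near_left_foot, crate_1_near_right_foot, crate_2_near_left_foot, crate_2_near_right_foot from where it was at the start of the episode below 0.06 m), for 0.2 s.
At the end, for the whole second after the job is handed in: Both crates lie still on their near sides. The stamped one's end that faces the line is within 30 mm of the tape's centre line, within 10 degrees of square to it, beside the tape's length; the other's near feet are within 60 mm of where they began ((y of crate_1 in the frame of dispatch_line between 0.06 and 0.12 m or y of crate_1 in the frame of dispatch_line between -0.12 and -0.06 m) and x of crate_1 in the frame of dispatch_line between -0.05 and 0.19 m and angle between the y axis of crate_1 and the y axis of dispatch_line, either way round below 0.17 rad and angle between crate_1's own z axis and vertical between 1.45 and 1.7 rad and height (world z) of each of crate_1_far_left_foot, crate_1_far_right_foot, crate_2_far_left_foot, crate_2_far_right_foot above 0.095 m and height (world z) of each of crate_1_near_left_foot, crate_1_near_right_foot, crate_2_near_left_foot, crate_2_near_right_foot below 0.02 m and angle between crate_2's own z axis and vertical between 1.45 and 1.7 rad and linear speed of each of crate_1, crate_2 below 0.02 m/s and distance of each of crate_2_near_left_foot, crate_2_near_right_foot from where it was at the start of the episode below 0.06 m); the robot touches nothing.
It fails at once if a crate is lifted: all four feet more than 25 mm off the table (height (world z) of each of crate_1_near_left_foot, crate_1_near_right_foot, crate_1_far_left_foot, crate_1_far_right_foot above 0.025 m or height (world z) of each of crate_2_near_left_foot, crate_2_near_right_foot, crate_2_far_left_foot, crate_2_far_right_foot above 0.025 m).
It fails at once if a crate is flung or dropped over instead of let down (turns faster than 4.5 rad/s) (angular speed of any of crate_1, crate_2 above 4.5 rad/s).
It fails at once if a crate is gripped or rammed (fingers press on it with more than 22 N) (contact force between the fingers and crate_1 above 22 N or contact force between the fingers and crate_2 above 22 N).
It fails at once if a jar, bottle, tape roll or scoop is moved more than 25 mm (distance of any of jar_1, jar_2, jar_3, media_bottle, squeeze_bottle, tape_roll, scoop from where it was at the start of the episode above 0.025 m).
It also fails if it takes over 72 s, if anything falls off the work surface, if the arm or the gripper's body presses on something with over 40 N, if the wrist force passes 120 N, or if a joint passes its speed limit or range.

## Robot

A 6-joint arm with a two-finger parallel gripper is mounted at the origin on the work surface. World frame = base frame: x ahead of the robot, y to its left, z up, the work surface at z = 0. Lengths are in m, angles in rad, forces in N, time in s.
With the tool pointing down it reaches from about 0.35 to 0.975 m from the base axis. Payload 4.9 kg.
Tool frame: the origin (TCP) lies at the very end of the fingers, on their centre line; the grasp point (between the pads) lies 19 mm behind it; z points along the fingers, y is the direction in which the jaws open and shut (so a half turn about z gives the same grasp; the last joint's range is limited). The gripper opens to 85 mm and grips with 20 to 120 N. Pads are 22 mm wide; open, the fingers measure 114 mm over their backs; the gripper's body (76 mm by 85 mm) begins 54 mm behind the grasp point. The pads swing forward as they close: fully open they stand 13 mm farther back than shut.
Start: joints at [-1.387, 0.053, 1.613, -0, 1.476, -0.119], TCP at [0.186, -0.597, 0.231] pointing down, gripper open.
Joint ranges: [-3.01, 3.01], [-1.01, 2.22], [0.06, 2.58], [-1.02, 4.17], [0.09, 2.62], [-3.14, 3.14]. Speed limits (rad/s): [2.57, 2.57, 3.14, 3.14, 3.14, 3.14].

## Interface

Orientations are given as a unit quaternion [w, x, y, z].
In Python, from plant import state, grab_frame, camera_model, job_done, search_frame, masks_of, place_of gives the robot as it stands.
- The arm moves only by the tool drive_tool, never from a script. Its argument "series" is a list of rows, each a list of 2 entries, a list of its own where there are three numbers: the shift along the world's x, y, z in m, then the turn, a rotation vector about the world's x, y, z in degrees. A call has 1 to 8 rows; each row is the pose to reach, as a shift and turn from the pose commanded when the call began; what a row does not reach only later rows make up. A row lasts 1/10 s, in which the tool goes at most 50 mm and 8.59 degrees, less where a joint would pass 70% of its speed; a pose out of reach is approached as far as the arm can. A call with a gripper value outside its range is refused whole. "fingers" is the closure, from -1 (fully open) to 1 (shut), so that 0 is half open, set as the call begins (left out, the last holds). The fingers move at their own pace and stop on an object; the grip force is fixed at half the most. Time passes only in rows, so rows that repeat a pose let the fingers close. It gives the time, the measured TCP pose, the force and the opening at its end, in the units of the state.
- state(): the state, without advancing time (a new reading comes with each control period).
- grab_frame(name): name is "scene" or "top" or "wrist"; returns the picture (400x640x3 uint8, red, green, blue); there is no depth.
- camera_model(name): a dict with "fovy" (degrees; the focal length in pixels is half the picture's height over the tangent of half this angle, whatever the lens; pixels are square), "cx", "cy" (the principal point, pixels), "rvec" (rotation vector, rad) and "tvec" (3), from world to camera coordinates, as OpenCV has them. Camera axes: x right, y down, z forward; pixel columns grow to the right and rows downward; lengths in m; the calibration is good to about 2 mm. A picture is of the moment at which its call begins: read the wrist's pose just before it. camera_model takes no time and is no camera call; for the wrist camera it gives the pose at the moment of the call.
- job_done(): hands the job in, once; it reports no verdict.
Trained networks look in the newest picture that a camera, given by its name, has taken for a name from the list of things; names that differ only in an ending like _2 or _b are one class to them, and where a whole thing is asked for, a point or a joint stands for the part that bears it (a point fixed in the world has none). Each returns a list of dicts, best first, with "confidence" (0 to 1); they miss things now and then, are a little off and sometimes report something else, mostly with a low value. They report only what shows in the picture. A call takes as long as a camera call. They do not tell look-alikes from the thing itself.
- search_frame(camera, name): "location" ([x, y, z] in m, in world coordinates, good to about 4 mm: the middle of the surface that is visible of it).
- masks_of(camera, name): "pixels" (400x640 bool, what is visible of it).
- place_of(camera, name): "location" ([x, y, z] in m, in world coordinates, good to about 4 mm: a listed point, or the origin of a listed thing).
The state is a dict: "time": time; "joint_pos": joint angles; "joint_vel": joint speeds; "joint_efforts": joint torques, N m; "tool_pos": TCP position; "tool_rot": TCP orientation; "contact_force": force on the tool from outside, world axes, zero at the start; "ft_torque": the same for the moment, N m; "gripper_width": opening from 0.0 (shut) to 1.0 (fully open).
Only numpy, scipy, OpenCV 4.12 (cv2) and the standard library are available. Lean on these libraries where they do the work, as an engineer would, in place of code of your own. Each camera call takes 0.05 s, during which the arm holds its last target.

## Working session

There is one attempt and no reset: what is moved stays moved. The work goes in short steps, Python scripts to look and compute and a tool call to move; the robot and the scene stay as the last step left them, time stands still between calls to the robot, and variables do not carry over. Pictures are saved under pics/ and viewed, and the job is handed in when it is done.

Besides the shell and the picture viewer there is one more tool, called after "Call:" as name(argument=value, ...) on one line, values as JSON. drive_tool: Moves the arm, as the interface text tells. Its arguments: {"type":"object","properties":{"series":{"type":"array","items":{"type":"array"}},"fingers":{"type":"number"}},"required":["series"]}

```bash
ls; mkdir -p pics; python3 - <<'E'
from plant import *
import cv2
s=state();print({k:s[k] for k in s})
for n in("scene","top"):
    cv2.imwrite(f"pics/{n}0.png",grab_frame(n)[:,:,::-1]); print(n,camera_model(n))
print(state()['time'])
E
```

```text
pics
{'time': 0.0, 'joint_pos': array([-1.38702416e+00,  5.33466370e-02,  1.61430798e+00,  4.65288801e-05,
        1.47600573e+00, -1.19011147e-01]), 'joint_vel': array([ 0.00218176,  0.00173342, -0.0003632 , -0.00094518,  0.00062935,
       -0.00013815]), 'joint_efforts': array([ 5.46024239e-04, -3.93681514e+01, -3.70175207e+01, -1.52310013e-04,
        6.93681897e-03, -5.23428980e-07]), 'tool_pos': array([ 0.18625171, -0.59594412,  0.23006101]), 'tool_rot': array([-1.03405769e-03,  9.88561961e-01,  1.50811735e-01, -1.03251644e-05]), 'contact_force': array([-0.27580546,  0.16480353,  0.96664026]), 'ft_torque': array([ 0.03430991, -0.00955037,  0.0013996 ]), 'gripper_width': 0.9989883016534735}
scene {'fovy': 44.86988987336463, 'cx': 328.69754591906735, 'cy': 199.16886358181142, 'rvec': array([ 1.08589013,  2.40194665, -1.04007262]), 'tvec': array([ 0.3226016 , -0.24353114,  1.93751289])}
top {'fovy': 48.19718432199512, 'cx': 325.2434283882328, 'cy': 200.5888812011162, 'rvec': array([ 1.99427746, -2.23857503,  0.22136377]), 'tvec': array([0.04856843, 0.5067952 , 1.56552805])}
0.1
```

View pics/scene0.png

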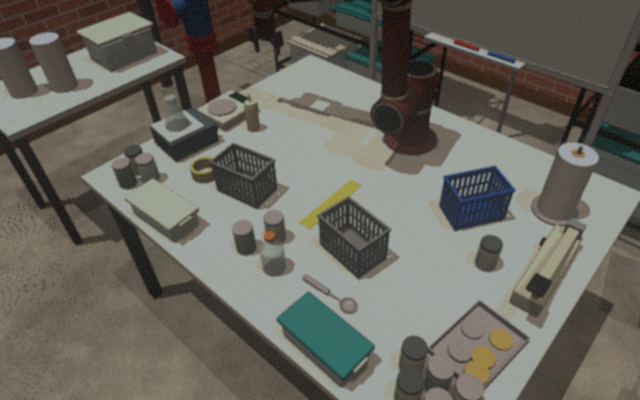

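View pics/top0.png

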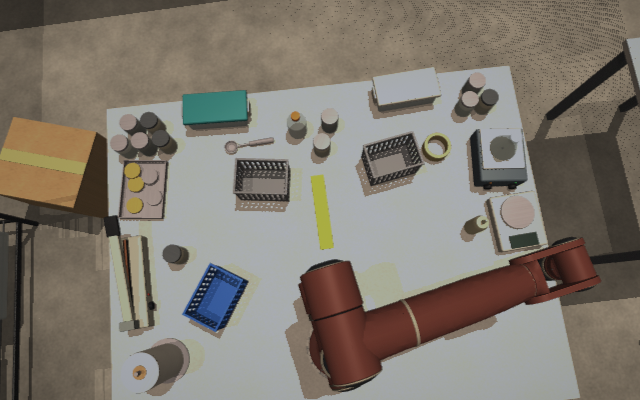

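```bash
python3 - <<'E'
from plant import *
for n in ["crate_1","dispatch_line","crate_1_near_left_foot","crate_1_near_right_foot","jar_1","media_bottle","tape_roll","scoop","squeeze_bottle"]:
    for d in place_of("top",n): print(n,d['location'].round(3) if hasattr(d['location'],'round') else d['location'],round(d['confidence'],2))
print(state()['time'])
E
```

```text
crate_1 [0.6076, 0.2099, -0.0024] 0.92
crate_1 [0.6261, -0.262, -0.0029] 0.83
crate_1 [0.2198, 0.3977, 0.0027] 0.81
crate_1 [0.5612, -0.1928, -0.0017] 0.68
crate_1 [0.6646, 0.2741, 0.0039] 0.21
dispatch_line [0.4848, 0.0102, 0.0012] 0.9
crate_1_near_left_foot [0.5626, -0.1909, -0.0003] 0.93
crate_1_near_left_foot [0.8141, -0.0605, -0.0009] 0.22
crate_1_near_right_foot [0.5928, -0.3465, 0.0002] 0.81
jar_1 [0.3809, 0.5365, 0.0008] 0.92
jar_1 [0.8152, -0.0619, 0.0034] 0.89
jar_1 [0.7195, -0.02, 0.0009] 0.68
media_bottle [0.8047, 0.062, -0.0017] 0.76
tape_roll [0.6756, -0.4513, -0.0062] 0.75
tape_roll [0.6284, -0.2611, -0.0029] 0.44
tape_roll [0.38, 0.5367, 0.001] 0.34
scoop [0.5686, 0.2905, 0.0019] 0.4
squeeze_bottle [0.361, -0.5374, 0.0018] 0.57
0.55
```

The scene view shows two grey crates at (245,175) and (354,236), plus a blue look-alike at (476,198). In the top view the greys are at (393,160) on the right and (262,180) on the left, and blue is at (215,297). I choose the two greys. Next I'll fit their poses and check them in a crop.

```bash
cat > h.py <<'E'
from plant import *
import numpy as np, cv2
from scipy.optimize import minimize
def cam(n):
    c=camera_model(n);f=200/np.tan(np.radians(c['fovy']/2))
    return np.array([[f,0,c['cx']],[0,f,c['cy']],[0,0,1]]),np.array(c['rvec']),np.array(c['tvec'])
def proj(n,P,C=None):
    K,r,t=C or cam(n); return cv2.projectPoints(np.asarray(P,float).reshape(-1,3),r,t,K,None)[0].reshape(-1,2)
def onplane(n,uv,z):
    K,r,t=cam(n);R=cv2.Rodrigues(r)[0];o=-R.T@t
    d=R.T@np.linalg.inv(K)@np.array([uv[0],uv[1],1.]);return o+d*(z-o[2])/d[2]
B=np.array([[x,y,z] for x in(-.06,.06) for y in(-.09,.09) for z in(0.0,.14)])
BL=np.array([[-z,y,x+.06] for x in(-.06,.06) for y in(-.09,.09) for z in(0,.14)]) # lying: near side down; origin xy at underside
def rot(P,x,y,a):
    c,s=np.cos(a),np.sin(a);return P@np.array([[c,-s,0],[s,c,0],[0,0,1]]).T+[x,y,0]
def hull(n,P,C):
    m=np.zeros((800,1280),np.uint8);p=proj(n,P,C)*2+.5
    cv2.fillConvexPoly(m,cv2.convexHull(p.astype(np.float32)).round().astype(np.int32),1);return m
def fit(views,x0,P=B):
    # views: [(cam,mask)]
    T=[]
    for n,m in views:
        cs=np.argwhere(m)[:,::-1].astype(np.int32); h=np.zeros((800,1280),np.uint8)
        cv2.fillConvexPoly(h,cv2.convexHull(cs*2+1),1);T.append((n,h,cam(n)))
    def f(q):
        return sum(1-(lambda a:(a&h).sum()/(a|h).sum())(hull(n,rot(P,*q),C)) for n,h,C in T)
    best=None
    for a in np.linspace(-.2,.2,5):
        s=np.array([[x0[0],x0[1],x0[2]+a]]*4);s[1,0]+=.02;s[2,1]+=.02;s[3,2]+=.1
        r=minimize(f,s[0],method='Nelder-Mead',options=dict(initial_simplex=s,xatol=1e-4,fatol=1e-5))
        if best is None or r.fun<best.fun:best=r
    return best.x,best.fun
E
python3 - <<'E'
from h import *
a=grab_frame("top");b=grab_frame("scene")
mt=masks_of("top","crate_1");ms=masks_of("scene","crate_1")
for nm,g in(("L",(.608,.21)),("R",(.628,-.262))):
    vs=[]
    for n,m in(("top",mt),("scene",ms)):
        p=proj(n,[[*g,.07]])[0]
        c=min(m,key=lambda d:np.hypot(*(np.argwhere(d['pixels']).mean(0)[::-1]-p)))
        print(nm,n,p.round(),np.argwhere(c['pixels']).mean(0)[::-1].round(),c['pixels'].sum(),c['confidence']);vs.append((n,c['pixels']))
    for v in ([vs[0]],[vs[1]],vs):
        q,e=fit(v,(*g,0));print(nm,[n for n,_ in v],q.round(4),np.degrees(q[2]).round(1),round(e,3))
    for im,n in((a,"top"),(b,"scene")):
        P=proj(n,rot(B,*q))
        for i in range(8):
            for j in range(i):
                if bin(i^j).count('1')==1: cv2.line(im,tuple(int(v) for v in P[i]*16),tuple(int(v) for v in P[j]*16),(255,0,0),1,cv2.LINE_AA,4)
m=masks_of("top","dispatch_line")[0]['pixels']
r=cv2.minAreaRect(np.argwhere(m)[:,::-1].astype(np.float32));bx=cv2.boxPoints(r)
W=np.array([onplane("top",u,0) for u in bx]);print(W.round(4),W.mean(0))
A=cv2.resize(a[120:260,220:470],None,fx=3,fy=3,interpolation=cv2.INTER_CUBIC);cv2.imwrite("pics/t1.png",A[:,:,::-1])
A=cv2.resize(b[130:290,190:410],None,fx=3,fy=3,interpolation=cv2.INTER_CUBIC);cv2.imwrite("pics/s1.png",A[:,:,::-1])
print(state()['time'])
E
```

```text
L top [261. 180.] [262. 179.] 2339 0.75
L scene [353. 238.] [353. 236.] 3856 0.69
L ['top'] [ 0.6053  0.2044 -0.1261] -7.2 0.027
L ['scene'] [ 0.6025  0.2063 -0.1343] -7.7 0.024
L ['top', 'scene'] [ 0.6043  0.2043 -0.1344] -7.7 0.065
R top [390. 160.] [392. 158.] 2355 0.94
R scene [245. 175.] [244. 175.] 2990 0.71
R ['top'] [ 0.6303 -0.2658  0.1585] 9.1 0.026
R ['scene'] [ 0.6287 -0.2618  0.1649] 9.4 0.029
R ['top', 'scene'] [ 0.6288 -0.2648  0.153 ] 8.8 0.069
[[ 0.6195  0.0351  0.    ]
 [ 0.6209 -0.0157  0.    ]
 [ 0.3457 -0.0213  0.    ]
 [ 0.3445  0.0279  0.    ]] [0.48267156 0.00649999 0.        ]
0.8
```

View pics/t1.png

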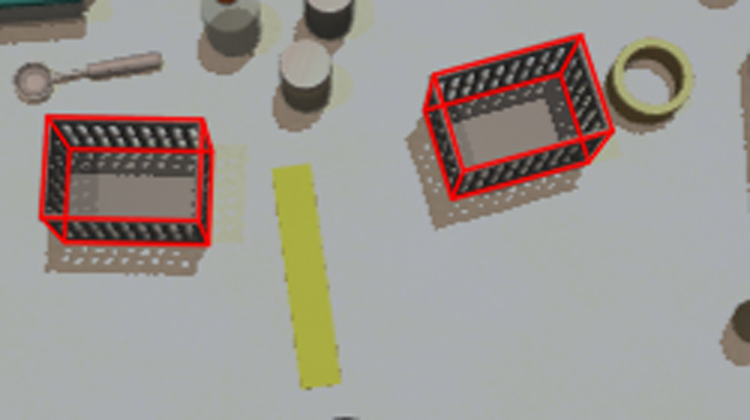

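View pics/s1.png

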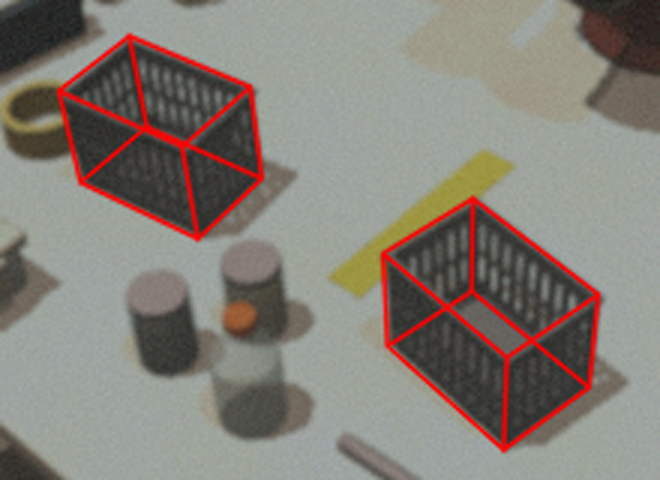

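Both wireframes lie on the grey crates and blue is excluded. L is at (0.604, 0.204), yaw −7.5°. R is at (0.629, −0.264), yaw +9°. The tape centre is (0.483, 0.0065), yaw +1.3°. I'll tip R first, with half-open fingers and their opening axis along the crate's y.

Call:
drive_tool(series=[[[0.037,0.03,0],[0,0,-2]],[[0.074,0.06,0],[0,0,-4]],[[0.111,0.09,0],[0,0,-6]],[[0.148,0.12,0],[0,0,-8]],[[0.185,0.15,0],[0,0,-8]],[[0.222,0.18,0],[0,0,-8]],[[0.259,0.21,0],[0,0,-8]],[[0.296,0.24,0],[0,0,-8]]], fingers=0)

```text
time: 1.6
tool_pos: [0.4837, -0.3551, 0.2316]
tool_rot: [0.0, 0.997, 0.081, 0.0]
contact_force: [1.2, -1.1, 0.3]
gripper_width: 0.499
```

Call:
drive_tool(series=[[[0.037,0.03,0],[0,0,0]],[[0.074,0.06,0],[0,0,0]],[[0.112,0.0865,0],[0,0,0]],[[0.112,0.0865,-0.02],[0,0,0]],[[0.112,0.0865,-0.04],[0,0,0]],[[0.112,0.0865,-0.04],[0,0,0]]])

```text
time: 2.2
tool_pos: [0.5929, -0.2685, 0.1873]
tool_rot: [-0.002, 0.997, 0.082, -0.003]
contact_force: [-0.5, 0.3, -0.5]
gripper_width: 0.5
```

```bash
cat > look.py <<'E'
import sys
from h import *
tag=sys.argv[1]
s=state();print(s['time'],s['tool_pos'].round(4),s['contact_force'].round(2),s['gripper_width'].round(3),s['joint_pos'].round(3))
w,x,y,z=s['tool_rot'];
from scipy.spatial.transform import Rotation as Ro
print(Ro.from_quat([x,y,z,w]).as_matrix().round(3).tolist())
ims=[]
for n in sys.argv[2:]:
    a=grab_frame(n)
    cx,cy=(300,200) if n!="top" else (330,190)
    if n=="scene": a=a[110:310,180:420]
    if n=="top": a=a[110:310,210:450]
    if n=="wrist": a=a[::1,::1]
    ims.append(cv2.resize(a,(660,550) if len(sys.argv)==3 else (400,333)))
cv2.imwrite(f"pics/{tag}.png",np.hstack(ims)[:,:,::-1])
E
python3 look.py a1 scene top
```

```text
Traceback (most recent call last):
  File "look.py", line 4, in <module>
    s=state();print(s['time'],s['tool_pos'].round(4),s['contact_force'].round(2),s['gripper_width'].round(3),s['joint_pos'].round(3))
                                                                                 ^^^^^^^^^^^^^^^^^^^^^^^^
AttributeError: 'float' object has no attribute 'round'
```

```bash
sed -i "s/s\['gripper_width'\].round(3)/round(float(s['gripper_width']),3)/" look.py; python3 look.py a1 scene top
```

```text
2.2 [ 0.5929 -0.2685  0.1873] [-0.51  0.34 -0.53] 0.5 [-0.539  0.146  1.587 -0.     1.415  0.867]
[[0.987, 0.163, -0.006], [0.163, -0.987, 0.003], [-0.005, -0.004, -1.0]]
```

View pics/a1.png

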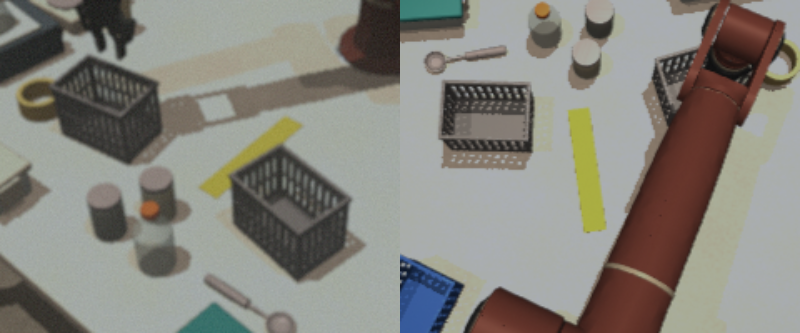

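```bash
python3 - <<'E'
from h import *
print((proj("scene",[[.593,-.2685,.187],[.5,-.34,.24]])-[180,110])*1.667)
E
python3 look.py a2 wrist scene
```

```text
[[110.76134209  54.49472442]
 [118.41343226  -0.32316602]]
2.3 [ 0.5941 -0.27    0.1911] [ 0.08 -0.14  0.56] 0.499 [-0.541  0.144  1.583 -0.     1.416  0.867]
[[0.987, 0.162, -0.001], [0.162, -0.987, 0.0], [-0.001, -0.001, -1.0]]
```

View pics/a2.png

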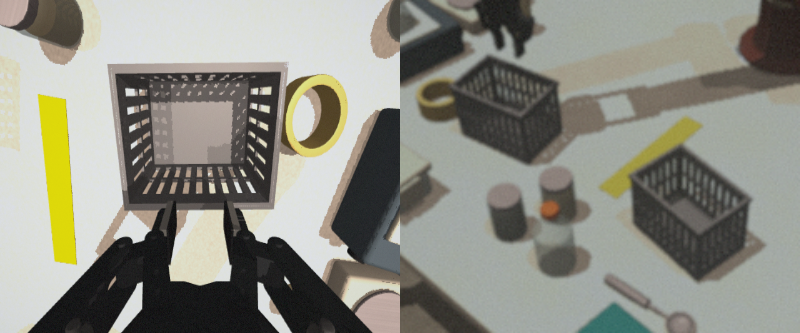

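```bash
cat > traj.py <<'E'
import numpy as np
PIV=-.058
def tcp(th,s=.115,phimax=15,sb=.005,ht=.011,extra=0):
    t=np.radians(th);p=np.radians(min(th,phimax))
    c=np.array([PIV,0])+s*np.array([-np.sin(t),np.cos(t)])+.002*np.array([np.cos(t),np.sin(t)])
    u=np.array([-np.sin(p),np.cos(p)]);v=np.array([np.cos(p),np.sin(p)])
    return c+ht*v-sb*u, np.degrees(p)
def rim(th):
    t=np.radians(th);a=np.array([.114,.14]);return np.array([PIV+a[0]*np.cos(t)-a[1]*np.sin(t),a[0]*np.sin(t)+a[1]*np.cos(t)])
def world(cx,yaw,q):  # crate-x -> world xy
    return np.array(q)+cx*np.array([np.cos(yaw),np.sin(yaw)])
E
python3 - <<'E'
from traj import *
yaw=np.radians(9);e=np.array([np.cos(yaw),np.sin(yaw)])
for th in range(0,66,5):
    c,p=tcp(th);print(th,c.round(4),round(p),'world',(np.array([.629,-.264])+c[0]*e).round(4),c[1].round(4),'rim',rim(th).round(3))
E
```

```text
0 [-0.045  0.11 ] 0 world [ 0.5846 -0.271 ] 0.11 rim [0.056 0.14 ]
5 [-0.0546  0.1107] 5 world [ 0.575  -0.2725] 0.1107 rim [0.043 0.149]
10 [-0.0643  0.1106] 10 world [ 0.5655 -0.2741] 0.1106 rim [0.03  0.158]
15 [-0.0739  0.1096] 15 world [ 0.556  -0.2756] 0.1096 rim [0.016 0.165]
20 [-0.0835  0.1068] 15 world [ 0.5465 -0.2771] 0.1068 rim [0.001 0.171]
25 [-0.0929  0.1031] 15 world [ 0.5373 -0.2785] 0.1031 rim [-0.014  0.175]
30 [-0.1018  0.0986] 15 world [ 0.5284 -0.2799] 0.0986 rim [-0.029  0.178]
35 [-0.1104  0.0934] 15 world [ 0.52   -0.2813] 0.0934 rim [-0.045  0.18 ]
40 [-0.1185  0.0874] 15 world [ 0.512  -0.2825] 0.0874 rim [-0.061  0.181]
45 [-0.126   0.0807] 15 world [ 0.5046 -0.2837] 0.0807 rim [-0.076  0.18 ]
50 [-0.1329  0.0735] 15 world [ 0.4977 -0.2848] 0.0735 rim [-0.092  0.177]
55 [-0.1391  0.0656] 15 world [ 0.4916 -0.2858] 0.0656 rim [-0.107  0.174]
60 [-0.1447  0.0572] 15 world [ 0.4861 -0.2866] 0.0572 rim [-0.122  0.169]
65 [-0.1495  0.0484] 15 world [ 0.4814 -0.2874] 0.0484 rim [-0.137  0.162]
```

Call:
drive_tool(series=[[[0,0,-0.03],[0,0,0]],[[0,0,-0.06],[0,0,0]],[[0,0,-0.08],[0,0,0]],[[-0.004,-0.0006,-0.08],[0,0,0]],[[-0.008,-0.001,-0.08],[0,0,0]],[[-0.008,-0.001,-0.08],[0,0,0]]])

```text
time: 3.0
tool_pos: [0.5871, -0.2721, 0.114]
tool_rot: [0.001, 0.997, 0.081, 0.002]
contact_force: [-0.9, -0.4, 0.7]
gripper_width: 0.501
```

```bash
python3 look.py a3 wrist scene
```

```text
3.0 [ 0.5871 -0.2721  0.114 ] [-0.88 -0.37  0.75] 0.501 [-0.549  0.196  1.659  0.     1.283  0.859]
[[0.987, 0.162, 0.003], [0.162, -0.987, -0.002], [0.003, 0.003, -1.0]]
```

View pics/a3.png

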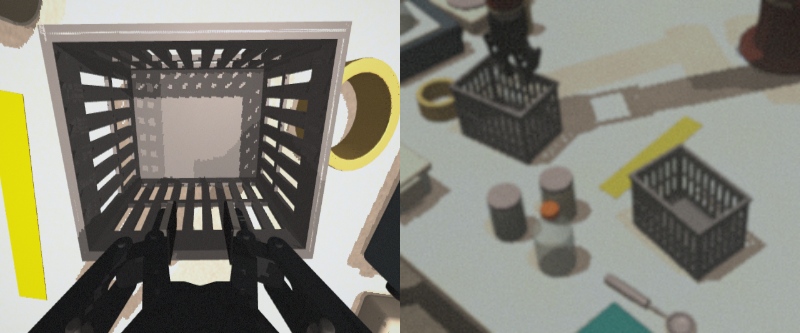

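Call:
drive_tool(series=[[[-0.011,-0.0017,0],[0.8,-4.9,0]],[[-0.0207,-0.0033,0],[1.6,-9.9,0]],[[-0.03,-0.005,-0.001],[2.3,-14.8,0]],[[-0.0397,-0.0063,-0.004],[2.3,-14.8,0]],[[-0.049,-0.0077,-0.008],[2.3,-14.8,0]],[[-0.049,-0.0077,-0.008],[2.3,-14.8,0]]])

```text
time: 3.7
tool_pos: [0.5369, -0.279, 0.1034]
tool_rot: [-0.009, 0.988, 0.081, 0.129]
contact_force: [1.9, 0.3, 1.7]
gripper_width: 0.502
```

```bash
python3 look.py a4 wrist scene
```

```text
3.7 [ 0.5369 -0.279   0.1034] [1.91 0.32 1.65] 0.502 [-0.692 -0.002  1.908  0.221  1.071  0.625]
[[0.954, 0.162, 0.254], [0.157, -0.987, 0.039], [0.257, 0.002, -0.966]]
```

View pics/a4.png

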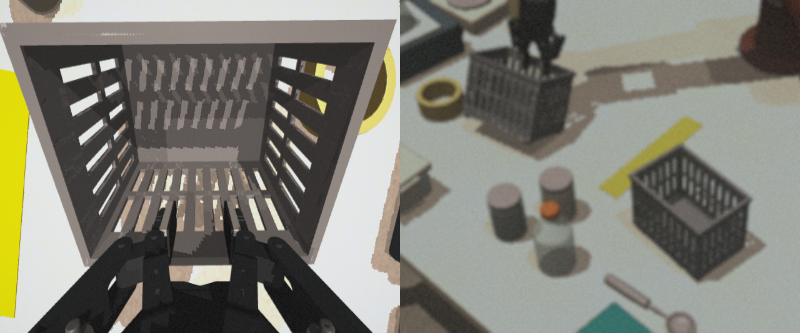

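Call:
drive_tool(series=[[[-0.009,-0.0014,-0.0045],[0,0,0]],[[-0.0173,-0.0028,-0.0097],[0,0,0]],[[-0.0253,-0.004,-0.0157],[0,0,0]],[[-0.0327,-0.0052,-0.0224],[0,0,0]],[[-0.0327,-0.0052,-0.0224],[0,0,0]]])

```text
time: 4.3
tool_pos: [0.5025, -0.2831, 0.0785]
tool_rot: [-0.011, 0.988, 0.08, 0.128]
contact_force: [-1.1, 0.5, -0.3]
gripper_width: 0.496
```

```bash
python3 look.py a5 wrist scene; python3 - <<'E'
from h import *
# wireframe at theta about pivot
from traj import *
im=grab_frame("scene");yaw=np.radians(9)
best=[]
for th,col in((45,(255,0,0)),):
    t=np.radians(th);P=B.copy();X=P[:,0]+.058;Z=P[:,2].copy()
    P[:,0]=-.058+X*np.cos(t)-Z*np.sin(t);P[:,2]=X*np.sin(t)+Z*np.cos(t)
    W=proj("scene",rot(P,.629,-.264,yaw))
    for i in range(8):
        for j in range(i):
            if bin(i^j).count('1')==1: cv2.line(im,tuple(int(v) for v in W[i]*16),tuple(int(v) for v in W[j]*16),col,1,cv2.LINE_AA,4)
cv2.imwrite("pics/a5b.png",cv2.resize(im[100:220,180:320],None,fx=4,fy=4)[:,:,::-1])
E
```

```text
4.3 [ 0.5025 -0.2831  0.0785] [-1.11  0.45 -0.25] 0.496 [-0.741 -0.03   1.982  0.235  1.041  0.563]
[[0.954, 0.161, 0.252], [0.156, -0.987, 0.042], [0.256, -0.001, -0.967]]
```

View pics/a5.png

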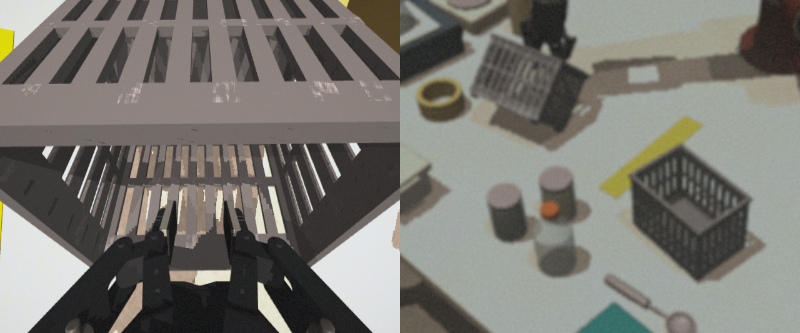

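View pics/a5b.png

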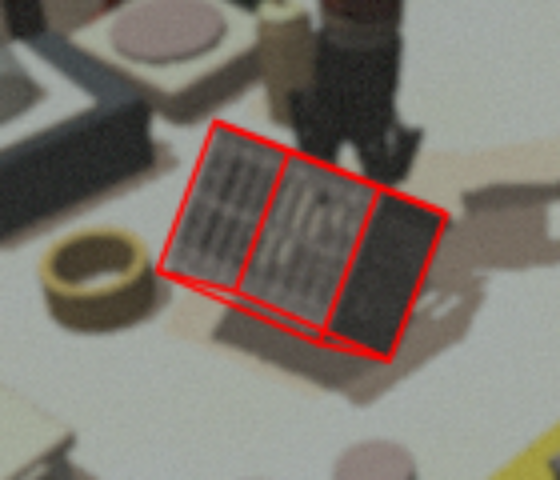

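The wireframe at θ=45° matches the picture. Next I go past the balance angle, then lift the fingertips to catch the far rim.

Call:
drive_tool(series=[[[-0.0069,-0.0011,-0.0072],[0,0,0]],[[-0.013,-0.0021,-0.015],[0,0,0]],[[-0.0185,-0.0029,-0.0235],[0,0,0]],[[-0.0145,-0.0023,0.008],[0,0,0]],[[-0.0075,-0.0012,0.029],[0,0,0]],[[-0.0075,-0.0012,0.029],[0,0,0]],[[-0.0075,-0.0012,0.029],[0,0,0]]])

```text
time: 5.15
tool_pos: [0.4967, -0.2852, 0.1093]
tool_rot: [-0.009, 0.988, 0.081, 0.13]
contact_force: [-0.3, -0.2, -0.2]
gripper_width: 0.501
```

```bash
python3 look.py a6 wrist scene
```

```text
5.15 [ 0.4967 -0.2852  0.1093] [-0.28 -0.21 -0.15] 0.501 [-0.752 -0.083  1.975  0.23   1.097  0.566]
[[0.953, 0.162, 0.255], [0.157, -0.987, 0.04], [0.258, 0.002, -0.966]]
```

View pics/a6.png

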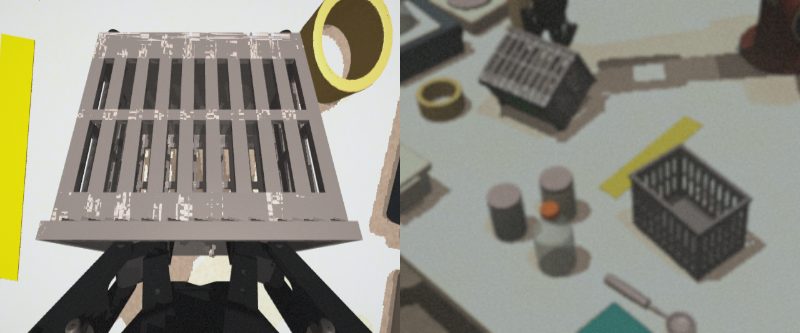

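Caught at about 65°. Now I let it down slowly.

Call:
drive_tool(series=[[[-0.01,-0.0016,-0.002],[0,0,0]],[[-0.02,-0.0032,-0.004],[0,0,0]],[[-0.03,-0.0047,-0.007],[0,0,0]],[[-0.04,-0.0063,-0.01],[0,0,0]],[[-0.05,-0.0079,-0.013],[0,0,0]],[[-0.06,-0.0095,-0.016],[0,0,0]],[[-0.068,-0.0108,-0.018],[0,0,0]],[[-0.075,-0.0119,-0.018],[0,0,0]]])

```text
time: 6.05
tool_pos: [0.4213, -0.297, 0.0916]
tool_rot: [-0.01, 0.988, 0.081, 0.13]
contact_force: [-0.7, -0.1, 0.4]
gripper_width: 0.498
```

```bash
python3 look.py a7 wrist scene
```

```text
6.05 [ 0.4213 -0.297   0.0916] [-0.74 -0.08  0.36] 0.498 [-0.882 -0.193  2.107  0.251  1.106  0.427]
[[0.953, 0.162, 0.255], [0.157, -0.987, 0.04], [0.258, 0.002, -0.966]]
```

View pics/a7.png

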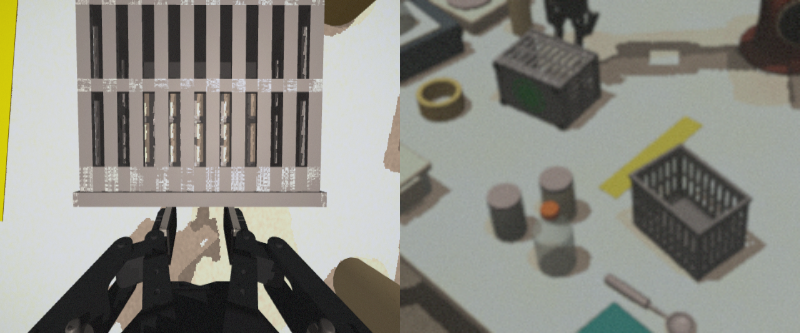

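The green stamp is on the right-hand crate's underside, at (527,92) in the picture's right half. Retreating, then going to the left crate.

```bash
python3 - <<'E'
from scipy.spatial.transform import Rotation as R
import numpy as np
for t,z in((7.5,0),(15,0),(15,-8),(15,-16.7)):
    print((R.from_euler('z',z,degrees=True)*R.from_rotvec(np.radians(t)*np.array([-.156,.988,0]))).as_rotvec(degrees=True).round(1).tolist())
E
```

```text
[-1.2, 7.4, 0.0]
[-2.3, 14.8, 0.0]
[-1.3, 15.0, -8.0]
[-0.2, 15.1, -16.6]
```

Call:
drive_tool(series=[[[-0.02,-0.003,0],[0,0,0]],[[-0.025,-0.004,0.04],[0,0,0]],[[-0.01,0.01,0.085],[-1.2,7.4,0]],[[0.01,0.045,0.12],[-2.3,14.8,0]],[[0.02,0.095,0.13],[-2.3,14.8,0]],[[0.03,0.144,0.13],[-2.3,14.8,0]],[[0.04,0.193,0.13],[-2.3,14.8,0]],[[0.05,0.242,0.13],[-2.3,14.8,0]]])

```text
time: 6.95
tool_pos: [0.472, -0.0575, 0.2229]
tool_rot: [0.0, 0.997, 0.082, 0.001]
contact_force: [0.7, 0.2, -0.1]
gripper_width: 0.503
```

Call:
drive_tool(series=[[[0.016,0.044,0],[0,0,-4]],[[0.032,0.088,0],[0,0,-8]],[[0.048,0.132,0],[0,0,-12]],[[0.064,0.176,0],[0,0,-16.7]],[[0.08,0.22,0],[0,0,-16.7]],[[0.096,0.264,0],[0,0,-16.7]],[[0.096,0.264,-0.035],[0,0,-16.7]],[[0.096,0.264,-0.035],[0,0,-16.7]]])

```text
time: 7.75
tool_pos: [0.5647, 0.2053, 0.1821]
tool_rot: [0.001, 0.998, -0.063, -0.004]
contact_force: [-0.2, -1.1, -1.0]
gripper_width: 0.496
```

```bash
python3 look.py b1 wrist scene;python3 - <<'E'
from traj import *
yaw=np.radians(-7.5);e=np.array([np.cos(yaw),np.sin(yaw)])
for th in range(0,66,5):
    c,p=tcp(th);print(th,c.round(4),round(p),'world',(np.array([.604,.2045])+c[0]*e).round(4),c[1].round(4),'rim',rim(th).round(3))
E
```

```text
7.75 [0.5647 0.2053 0.1821] [-0.15 -1.14 -1.04] 0.496 [0.225 0.036 1.713 0.    1.401 1.921]
[[0.992, -0.125, -0.008], [-0.125, -0.992, -0.002], [-0.008, 0.003, -1.0]]
0 [-0.045  0.11 ] 0 world [0.5594 0.2104] 0.11 rim [0.056 0.14 ]
5 [-0.0546  0.1107] 5 world [0.5498 0.2116] 0.1107 rim [0.043 0.149]
10 [-0.0643  0.1106] 10 world [0.5403 0.2129] 0.1106 rim [0.03  0.158]
15 [-0.0739  0.1096] 15 world [0.5307 0.2141] 0.1096 rim [0.016 0.165]
20 [-0.0835  0.1068] 15 world [0.5212 0.2154] 0.1068 rim [0.001 0.171]
25 [-0.0929  0.1031] 15 world [0.5119 0.2166] 0.1031 rim [-0.014  0.175]
30 [-0.1018  0.0986] 15 world [0.503  0.2178] 0.0986 rim [-0.029  0.178]
35 [-0.1104  0.0934] 15 world [0.4945 0.2189] 0.0934 rim [-0.045  0.18 ]
40 [-0.1185  0.0874] 15 world [0.4865 0.22  ] 0.0874 rim [-0.061  0.181]
45 [-0.126   0.0807] 15 world [0.4791 0.2209] 0.0807 rim [-0.076  0.18 ]
50 [-0.1329  0.0735] 15 world [0.4722 0.2218] 0.0735 rim [-0.092  0.177]
55 [-0.1391  0.0656] 15 world [0.4661 0.2227] 0.0656 rim [-0.107  0.174]
60 [-0.1447  0.0572] 15 world [0.4606 0.2234] 0.0572 rim [-0.122  0.169]
65 [-0.1495  0.0484] 15 world [0.4558 0.224 ] 0.0484 rim [-0.137  0.162]
```

View pics/b1.png

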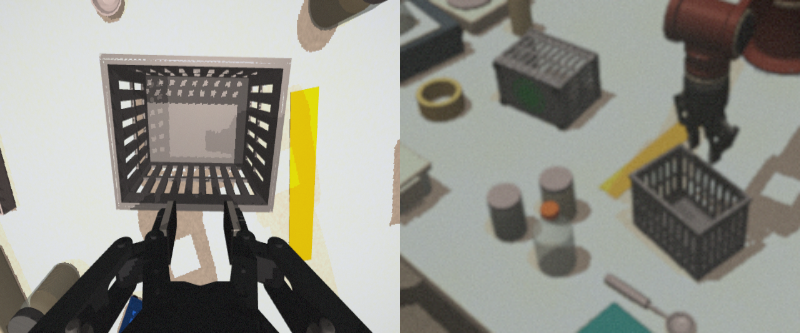

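Call:
drive_tool(series=[[[0,0,-0.025],[0,0,0]],[[0,0,-0.05],[0,0,0]],[[0,0,-0.075],[0,0,0]],[[-0.004,0.0005,-0.075],[0,0,0]],[[-0.007,0.001,-0.075],[0,0,0]],[[-0.007,0.001,-0.075],[0,0,0]]])

```text
time: 8.45
tool_pos: [0.5613, 0.2054, 0.1147]
tool_rot: [-0.001, 0.998, -0.064, 0.002]
contact_force: [0.4, 0.3, 0.2]
gripper_width: 0.501
```

```bash
python3 look.py b2 wrist scene
```

```text
8.45 [0.5613 0.2054 0.1147] [0.39 0.33 0.15] 0.501 [0.226 0.085 1.781 0.    1.272 1.926]
[[0.992, -0.128, 0.004], [-0.128, -0.992, 0.001], [0.004, -0.001, -1.0]]
```

View pics/b2.png

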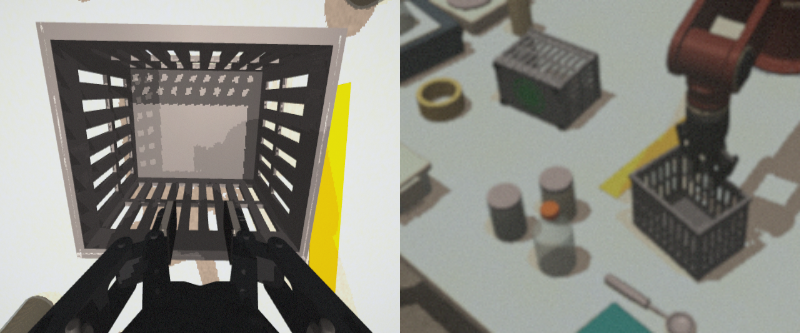

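Call:
drive_tool(series=[[[-0.0105,0.0012,0],[-0.65,-5,0]],[[-0.02,0.0025,0],[-1.3,-9.9,0]],[[-0.0296,0.0037,-0.001],[-2,-14.9,0]],[[-0.039,0.005,-0.004],[-2,-14.9,0]],[[-0.0484,0.0062,-0.0075],[-2,-14.9,0]],[[-0.0573,0.0074,-0.012],[-2,-14.9,0]],[[-0.0658,0.0085,-0.0172],[-2,-14.9,0]],[[-0.0658,0.0085,-0.0172],[-2,-14.9,0]]])

```text
time: 9.35
tool_pos: [0.493, 0.2136, 0.0932]
tool_rot: [0.01, 0.99, -0.063, 0.129]
contact_force: [0.1, -1.0, 0.9]
gripper_width: 0.501
```

```bash
python3 look.py b3 wrist scene
```

```text
9.35 [0.493  0.2136 0.0932] [ 0.08 -1.01  0.93] 0.501 [ 0.331 -0.166  2.08  -0.138  1.     2.091]
[[0.959, -0.128, 0.254], [-0.123, -0.992, -0.035], [0.256, 0.003, -0.967]]
```

View pics/b3.png

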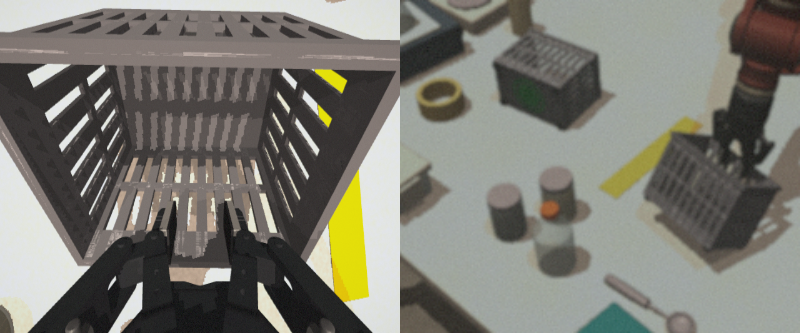

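Call:
drive_tool(series=[[[-0.008,0.001,-0.006],[0,0,0]],[[-0.0154,0.002,-0.0127],[0,0,0]],[[-0.0223,0.0029,-0.02],[0,0,0]],[[-0.0284,0.0038,-0.028],[0,0,0]],[[-0.0339,0.0045,-0.036],[0,0,0]],[[-0.03,0.004,-0.005],[0,0,0]],[[-0.023,0.003,0.0163],[0,0,0]],[[-0.023,0.003,0.0163],[0,0,0]]])

```text
time: 10.25
tool_pos: [0.4738, 0.2177, 0.1143]
tool_rot: [0.008, 0.989, -0.064, 0.134]
contact_force: [0.9, -0.2, 0.6]
gripper_width: 0.5
```

```bash
python3 look.py b4 wrist scene
```

```text
10.25 [0.4738 0.2177 0.1143] [ 0.93 -0.16  0.55] 0.5 [ 0.353 -0.242  2.106 -0.141  1.042  2.11 ]
[[0.956, -0.128, 0.263], [-0.124, -0.992, -0.032], [0.265, -0.002, -0.964]]
```

View pics/b4.png

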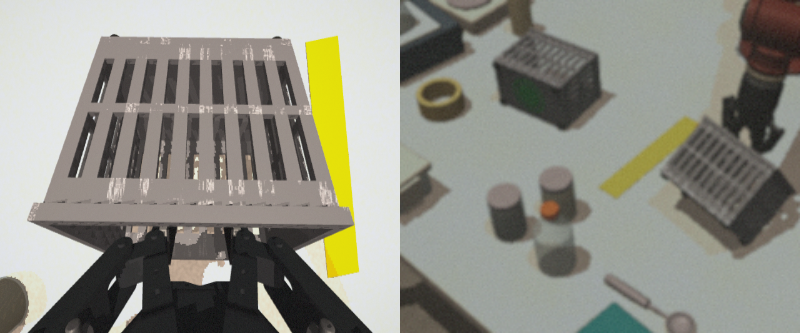

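Call:
drive_tool(series=[[[0,0,0],[0,0,0]],[[-0.01,0.0013,-0.002],[0,0,0]],[[-0.02,0.0026,-0.004],[0,0,0]],[[-0.03,0.0039,-0.007],[0,0,0]],[[-0.04,0.0053,-0.01],[0,0,0]],[[-0.05,0.0066,-0.013],[0,0,0]],[[-0.06,0.0079,-0.016],[0,0,0]],[[-0.068,0.009,-0.018],[0,0,0]]])

```text
time: 11.15
tool_pos: [0.4022, 0.2259, 0.0924]
tool_rot: [0.009, 0.989, -0.063, 0.13]
contact_force: [-0.3, -0.2, -1.0]
gripper_width: 0.493
```

```bash
python3 look.py b5 wrist scene
```

```text
11.15 [0.4022 0.2259 0.0924] [-0.35 -0.23 -1.04] 0.493 [ 0.435 -0.371  2.244 -0.161  1.052  2.199]
[[0.958, -0.128, 0.256], [-0.123, -0.992, -0.035], [0.259, 0.002, -0.966]]
```

View pics/b5.png

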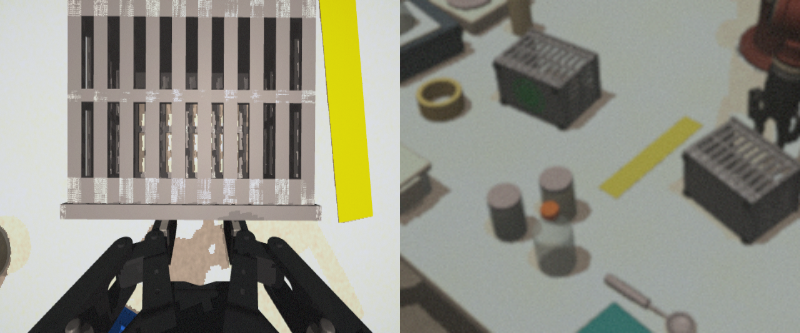

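L is lying, nearly at the fingers. I'll retreat, go up, and measure the lying poses.

Call:
drive_tool(series=[[[-0.012,0.0016,0],[0,0,0]],[[-0.025,0.003,0],[0,0,0]],[[-0.03,0.004,0.04],[0,0,0]],[[-0.025,-0.005,0.085],[1,7.5,0]],[[-0.01,-0.04,0.13],[2,14.9,0]],[[0,-0.085,0.15],[2,14.9,0]],[[0,-0.13,0.16],[2,14.9,0]],[[0,-0.178,0.16],[2,14.9,0]]])

```text
time: 12.05
tool_pos: [0.4048, 0.048, 0.2566]
tool_rot: [0.0, 0.998, -0.064, 0.003]
contact_force: [0.9, 0.1, -0.5]
gripper_width: 0.497
```

```bash
python3 - <<'E'
from h import *
a=grab_frame("top");b=grab_frame("scene")
mt=masks_of("top","crate_1");ms=masks_of("scene","crate_1")
for n,m in(("top",mt),("scene",ms)): print(n,[(np.argwhere(d['pixels']).mean(0)[::-1].round().tolist(),int(d['pixels'].sum()),round(d['confidence'],2)) for d in m])
for nm,g,y in(("L",(.545,.212),-.13),("R",(.57,-.273),.157)):
    vs=[]
    for n,m in(("top",mt),("scene",ms)):
        p=proj(n,[rot(np.array([[-.07,0,.06]]),*g,y)[0]])[0]
        c=min(m,key=lambda d:np.hypot(*(np.argwhere(d['pixels']).mean(0)[::-1]-p)))
        print(nm,n,p.round(),np.argwhere(c['pixels']).mean(0)[::-1].round());vs.append((n,c['pixels']))
    for v in ([vs[0]],[vs[1]],vs):
        q,e=fit(v,(*g,y),BL);print(nm,[n for n,_ in v],q.round(4),np.degrees(q[2]).round(1),round(e,3))
    for im,n in((a,"top"),(b,"scene")):
        P=proj(n,rot(BL,*q))
        for i in range(8):
            for j in range(i):
                if bin(i^j).count('1')==1: cv2.line(im,tuple(int(v) for v in P[i]*16),tuple(int(v) for v in P[j]*16),(255,0,0),1,cv2.LINE_AA,4)
cv2.imwrite("pics/c1.png",np.hstack([cv2.resize(a[110:310,210:450],(400,333)),cv2.resize(b[110:310,180:420],(400,333))])[:,:,::-1])
for d in place_of("scene","stamp"):print('stamp',d)
print(state()['time'])
E
```

```text
top [([258.0, 219.0], 1965, 0.77), ([215.0, 298.0], 2587, 0.73), ([402.0, 194.0], 2366, 0.62)]
scene [([269.0, 157.0], 2773, 0.77), ([385.0, 218.0], 3572, 0.71), ([475.0, 197.0], 3512, 0.71)]
L top [262. 217.] [258. 219.]
L scene [382. 219.] [385. 218.]
L ['top'] [ 0.5365  0.2194 -0.1618] -9.3 0.165
L ['scene'] [ 0.539   0.2182 -0.1299] -7.4 0.018
L ['top', 'scene'] [ 0.5381  0.216  -0.1456] -8.3 0.187
R top [401. 194.] [402. 194.]
R scene [267. 157.] [269. 157.]
R ['top'] [ 0.5665 -0.275   0.1557] 8.9 0.02
R ['scene'] [ 0.5654 -0.2704  0.1508] 8.6 0.023
R ['top', 'scene'] [ 0.5669 -0.2722  0.164 ] 9.4 0.068
stamp {'location': [0.5616, -0.275, 0.0619], 'confidence': 0.67}
12.3
```

View pics/c1.png

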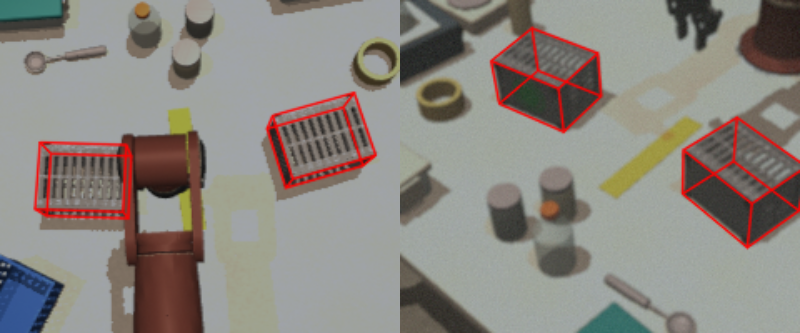

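Both crates lie on their near sides, R stamped and L bare. R's origin is about (0.566, −0.273), yaw 9°. I'll go to R's outer end, turning the tool 74°.

Call:
drive_tool(series=[[[0.0127,-0.0458,0],[0,0,-7.4]],[[0.0254,-0.0916,0],[0,0,-14.8]],[[0.038,-0.137,0],[0,0,-22.2]],[[0.051,-0.183,0],[0,0,-29.6]],[[0.0635,-0.229,0],[0,0,-37]],[[0.076,-0.275,0],[0,0,-44.4]],[[0.089,-0.321,0],[0,0,-51.8]],[[0.102,-0.366,0],[0,0,-59.2]]])

```text
time: 13.1
tool_pos: [0.5072, -0.3158, 0.2524]
tool_rot: [-0.0, 0.836, -0.549, -0.0]
contact_force: [1.0, 0.4, 0.3]
gripper_width: 0.504
```

Call:
drive_tool(series=[[[0.013,-0.046,0],[0,0,-7.4]],[[0.027,-0.095,0],[0,0,-14.8]],[[0.027,-0.095,-0.02],[0,0,-14.8]],[[0.027,-0.095,-0.02],[0,0,-14.8]],[[0.027,-0.095,-0.02],[0,0,-14.8]]])

```text
time: 13.6
tool_pos: [0.5334, -0.4088, 0.2318]
tool_rot: [-0.0, 0.759, -0.651, -0.001]
contact_force: [-0.4, 0.2, 0.3]
gripper_width: 0.498
```

```bash
python3 look.py c2 top scene
```

```text
13.6 [ 0.5334 -0.4088  0.2318] [-0.4   0.22  0.35] 0.498 [-0.765  0.163  1.493  0.     1.488  2.223]
[[0.154, -0.988, -0.002], [-0.988, -0.154, 0.002], [-0.002, 0.001, -1.0]]
```

View pics/c2.png

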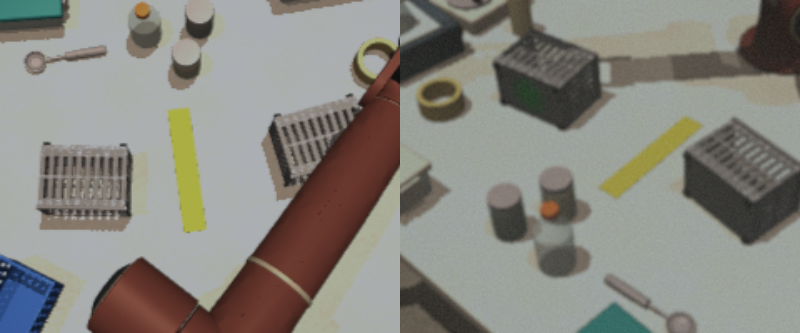

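Call:
drive_tool(series=[[[0,0,-0.04],[7.4,1.15,0]],[[0,0,-0.08],[14.8,2.3,0]],[[0,0,-0.12],[14.8,2.3,0]],[[0,0,-0.16],[14.8,2.3,0]],[[0,0,-0.19],[14.8,2.3,0]],[[0,0,-0.19],[14.8,2.3,0]]])

```text
time: 14.3
tool_pos: [0.5304, -0.4078, 0.0385]
tool_rot: [-0.085, 0.752, -0.646, -0.103]
contact_force: [-0.3, 0.5, -0.5]
gripper_width: 0.501
```

```bash
python3 look.py c3 wrist scene
```

```text
14.3 [ 0.5304 -0.4078  0.0385] [-0.28  0.54 -0.55] 0.501 [-0.827  0.459  1.486  0.145  1.425  2.125]
[[0.145, -0.988, -0.046], [-0.953, -0.152, 0.261], [-0.265, 0.006, -0.964]]
```

View pics/c3.png

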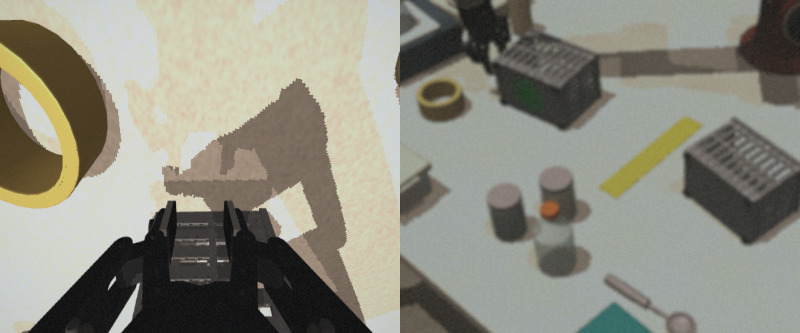

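Call:
drive_tool(series=[[[-0.0016,0.01,0],[0,0,0]],[[-0.0032,0.02,0],[0,0,0]],[[-0.004,0.026,0],[0,0,0]],[[-0.005,0.033,0],[0,0,0]],[[-0.006,0.042,0],[0,0,0]],[[-0.0075,0.052,0],[0,0,0]],[[-0.009,0.062,0],[0,0,0]],[[-0.0105,0.072,0],[0,0,0]]])

```text
time: 15.2
tool_pos: [0.5226, -0.3399, 0.0442]
tool_rot: [-0.084, 0.752, -0.646, -0.097]
contact_force: [0.2, -5.7, 4.3]
gripper_width: 0.5
```

```bash
python3 look.py c4 top scene
```

```text
15.2 [ 0.5226 -0.3399  0.0442] [ 0.19 -5.71  4.25] 0.5 [-0.767  0.344  1.626  0.159  1.381  2.178]
[[0.145, -0.989, -0.038], [-0.956, -0.15, 0.253], [-0.255, -0.001, -0.967]]
```

View pics/c4.png

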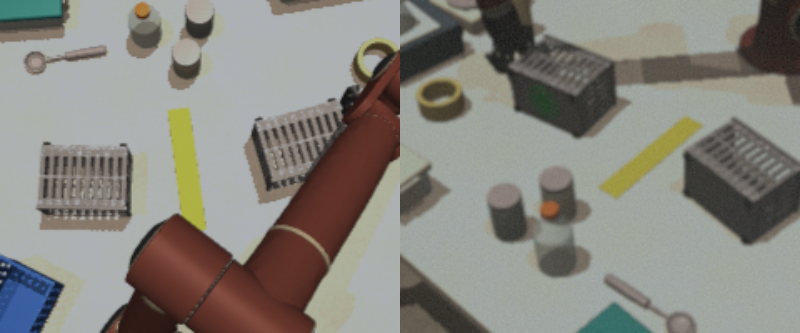

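Call:
drive_tool(series=[[[-0.0015,0.012,0],[0,0,-0.7]],[[-0.003,0.024,0],[0,0,-1.4]],[[-0.0045,0.036,0],[0,0,-2.1]],[[-0.006,0.048,0],[0,0,-2.8]],[[-0.0075,0.06,0],[0,0,-3.5]],[[-0.009,0.072,0],[0,0,-4.2]],[[-0.01,0.084,0],[0,0,-5]],[[-0.011,0.095,0],[0,0,-5.5]]])

```text
time: 16.1
tool_pos: [0.5108, -0.2434, 0.0432]
tool_rot: [-0.089, 0.72, -0.682, -0.095]
contact_force: [0.9, -4.5, 3.7]
gripper_width: 0.498
```

```bash
cat > meas.py <<'E'
import sys
from h import *
s=state();print(s['time'],s['tool_pos'].round(4),s['contact_force'].round(1))
b=grab_frame("scene");vs=[]
g=(float(sys.argv[2]),float(sys.argv[3]));y=float(sys.argv[4])
for n in sys.argv[5:]:
    b=grab_frame(n); m=masks_of(n,"crate_1")
    p=proj(n,[rot(np.array([[-.07,0,.06]]),*g,y)[0]])[0]
    c=min(m,key=lambda d:np.hypot(*(np.argwhere(d['pixels']).mean(0)[::-1]-p)));vs.append((n,c['pixels']))
    q,e=fit(vs[-1:],(*g,y),BL);print(n,q.round(4),np.degrees(q[2]).round(1),round(e,3))
    l=np.radians(1.3);d=q[:2]-[.4827,.0065];print('line frame x,y',(d[0]*np.cos(l)+d[1]*np.sin(l)).round(4),(-d[0]*np.sin(l)+d[1]*np.cos(l)).round(4),'yaw',np.degrees(q[2]-l).round(1))
    P=proj(n,rot(BL,*q))
    for i in range(8):
        for j in range(i):
            if bin(i^j).count('1')==1: cv2.line(b,tuple(int(v) for v in P[i]*16),tuple(int(v) for v in P[j]*16),(255,0,0),1,cv2.LINE_AA,4)
    x0,y0=(180,110) if n=="scene" else (210,110)
    cv2.imwrite(f"pics/{sys.argv[1]}_{n}.png",cv2.resize(b[y0:y0+200,x0:x0+240],(720,600))[:,:,::-1])
E
python3 meas.py d1 .552 -.134 .07 scene
```

```text
16.1 [ 0.5108 -0.2434  0.0432] [ 0.9 -4.5  3.7]
scene [ 0.5605 -0.1341  0.0672] 3.8 0.017
line frame x,y 0.0746 -0.1423 yaw 2.5
```

View pics/d1_scene.png

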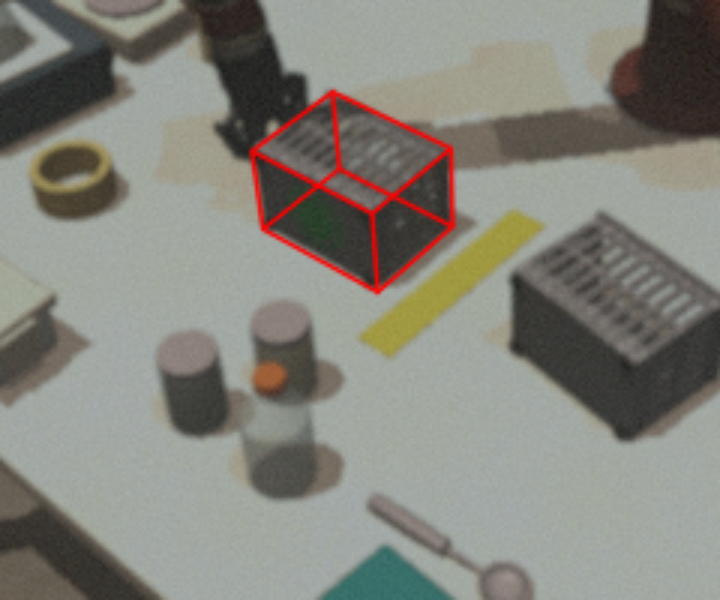

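It still needs about 52 mm. The yaw is 2.5° off square.

Call:
drive_tool(series=[[[0,0.01,0],[0,0,-0.4]],[[0,0.02,0],[0,0,-0.8]],[[0,0.03,0],[0,0,-1.2]],[[0,0.039,0],[0,0,-1.6]],[[0,0.046,0],[0,0,-2]],[[0,0.05,0],[0,0,-2]],[[0,0.05,0],[0,0,-2]]])

```text
time: 16.95
tool_pos: [0.5109, -0.1934, 0.043]
tool_rot: [-0.091, 0.708, -0.694, -0.094]
contact_force: [-0.9, 0.1, 0.1]
gripper_width: 0.505
```

```bash
python3 meas.py d2 .56 -.082 .035 scene top
```

```text
16.95 [ 0.5109 -0.1934  0.043 ] [-0.9  0.1  0.1]
scene [ 0.5631 -0.0901  0.0174] 1.0 0.02
line frame x,y 0.0782 -0.0984 yaw -0.3
top [ 0.5632 -0.0938  0.0141] 0.8 0.085
line frame x,y 0.0782 -0.1021 yaw -0.5
```

View pics/d2_scene.png

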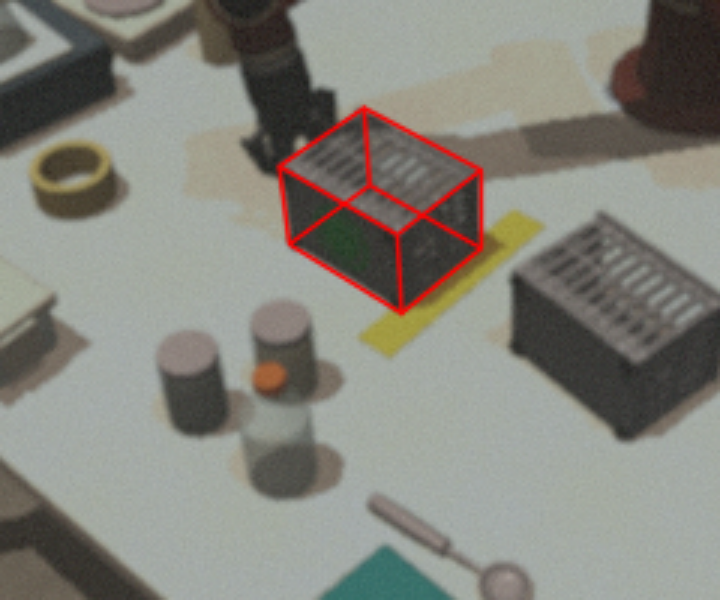

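Square, with about 10 mm left to the centre line. I'll nudge it, then retreat.

Call:
drive_tool(series=[[[0,0.004,0],[0,0,0]],[[0,0.008,0],[0,0,0]],[[0,0.011,0],[0,0,0]],[[0,0.011,0],[0,0,0]],[[0,0.011,0],[0,0,0]],[[0,0,0],[0,0,0]],[[0,-0.02,0],[0,0,0]],[[0,-0.05,0],[0,0,0]]])

```text
time: 18.0
tool_pos: [0.5106, -0.245, 0.0427]
tool_rot: [-0.091, 0.708, -0.694, -0.094]
contact_force: [0.4, -1.2, 0.7]
gripper_width: 0.501
```

Call:
drive_tool(series=[[[-0.01,-0.045,0],[0,0,0]],[[-0.02,-0.07,0.04],[0,0,0]],[[-0.04,-0.095,0.085],[0,0,0]],[[-0.06,-0.12,0.13],[0,0,0]],[[-0.09,-0.15,0.16],[0,0,0]],[[-0.12,-0.18,0.18],[0,0,0]],[[-0.15,-0.21,0.18],[0,0,0]]])

```text
time: 18.7
tool_pos: [0.3603, -0.4578, 0.2276]
tool_rot: [-0.09, 0.709, -0.694, -0.09]
contact_force: [0.6, -0.1, 0.5]
gripper_width: 0.501
```

```bash
python3 meas.py d3 .56 -.082 .02 scene top; python3 meas.py d4 .54 .216 -.13 scene top
```

```text
18.7 [ 0.3603 -0.4578  0.2276] [ 0.6 -0.1  0.5]
scene [ 0.5652 -0.0796  0.01  ] 0.6 0.017
line frame x,y 0.0806 -0.0879 yaw -0.7
top [ 0.5648 -0.0834  0.0185] 1.1 0.03
line frame x,y 0.08 -0.0917 yaw -0.2
18.95 [ 0.3605 -0.4546  0.2223] [-0.2  0.8  0.8]
scene [ 0.537   0.2171 -0.1427] -8.2 0.032
line frame x,y 0.0591 0.2093 yaw -9.5
top [ 0.5363  0.2112 -0.1341] -7.7 0.031
line frame x,y 0.0582 0.2034 yaw -9.0
```

View pics/d3_top.png

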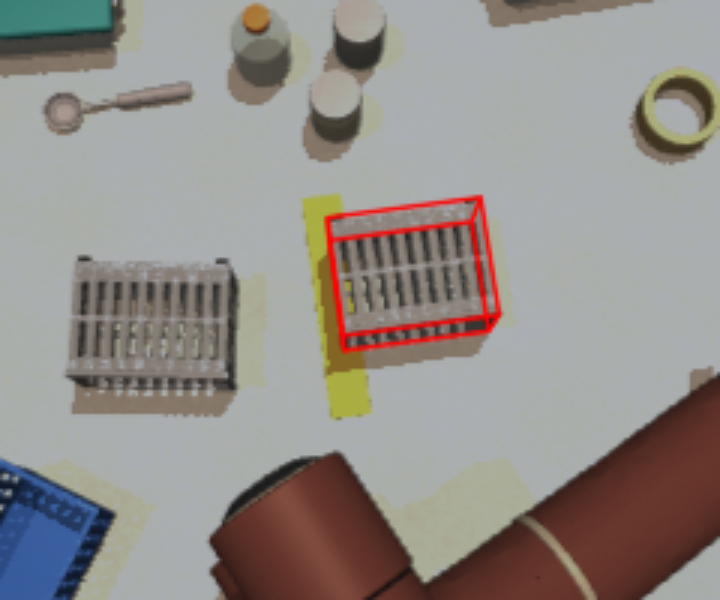

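View pics/d4_scene.png

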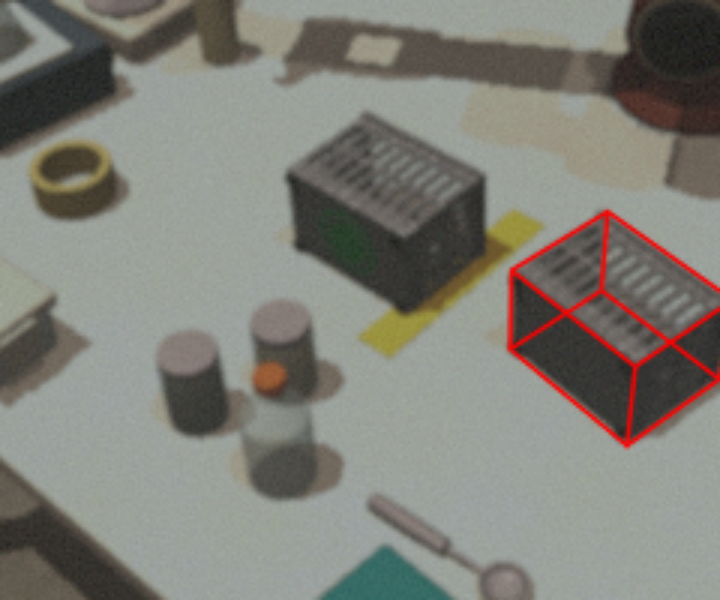

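```bash
python3 -c "
from plant import *
print(job_done(),state()['time'])"
```

```text
the job is handed in; nothing more can be done
the job is handed in; nothing more can be done
```

I tipped both grey crates over towards the robot with half-open fingertips and pushed the stamped one onto the tape. I handed the job in just after 19 s, well inside the 72 s limit. The hand-in gives no verdict.

- **Tipping:** For each crate I rocked it past balance, caught the far rim on the fingers at about 65°, and let it down slowly. I never read turning speed directly.
- **Stamp:** The green stamp was on the right-hand crate. The left crate's underside was bare.
- **Push:** I pushed the stamped crate about 190 mm, with up to about 7 N read at the wrist.
- **Stamped crate, last check:** The two cameras put it at y = −88 mm and −92 mm in the line's frame (aim −90), x = 80 mm, and less than 1° off square.
- **Other crate, last check:** It lies where it fell, with its near feet about 18 mm from where they started.
- **Surroundings:** The last pictures show no sign that the jars, bottles, tape roll or scoop moved, but I did not measure their positions again. The arm is clear of everything.

No check failed. The cameras disagreed by about 4 mm on the stamped crate and 6 mm on the other. One earlier top-view fit of the left crate was poor because the arm hid part of it; the later fit with the arm away was good.

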